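Unhook two test weights past their sprung keepers and store them

TASK

Take both test weights off the safety hooks of the blue rack: with the weight itself, push back the red sprung keeper that holds it under the hook's nose (keep your fingers off the keepers), then lift it off. Stand each weight upright and fully home in the well of the wooden block that fits it, the large brass one in the wide well and the small steel one in the narrow well, setting it down rather than dropping it. Leave the mug, the clear dish, the dust blower and the loupe round about where they are.

Things in the scene. Friction and masses are not known exactly. Their poses are not given: they have to be found in the camera images.
- rack: blue steel rack fixed to the bench, with two steel hooks side by side that open to its -x side. Origin: on the bench, midway between the two pockets (y = -45 and +45 mm). Foot and posts lie at x = 48 to 88 mm, y = -75 to 75 mm; posts end at 146 mm height; nothing on it rises above 171 mm. A low clear dust dome and a small brown bottle (fixed, under 60 mm high) stand on the bench before it.
- saddle_left (a point): top of the left (+y) hook's arm, where a hanging pin rests, 146 mm above the bench. From here in rack axes (mm): upturned tip x = -12 to -5, 18 up; nose over the pocket to x = +4, 10.5 to 18.5 up, so no straight lift; keeper face x = +5. All 10 to 13 wide. Push the pin to x = +12, lift 27 to 36, draw out towards -x by 45 or more (the body must clear the tip).
- saddle_right (a point): top of the right (-y) hook's arm, where a hanging pin rests, 146 mm above the bench. From here in rack axes (mm): upturned tip x = -12 to -5, 18 up; nose over the pocket to x = +4, 10.5 to 18.5 up, so no straight lift; keeper face x = +5. All 10 to 13 wide. Push the pin to x = +12, lift 27 to 36, draw out towards -x by 45 or more (the body must clear the tip).
- keeper_left (a joint): red sprung keeper of the left hook, rad: 0 shut (upright against the nose), 1.1 fully back (+x of rack). Pivot along y, 7 mm behind and 8 mm below the saddle point; blade top 24 mm above the saddle. A pin pushed back 12 mm against about 3 to 7 N opens it to about 0.75 and clears the nose. Springs shut by itself.
- keeper_right (a joint): red sprung keeper of the right hook, rad: 0 shut (upright against the nose), 1.1 fully back (+x of rack). Pivot along y, 7 mm behind and 8 mm below the saddle point; blade top 24 mm above the saddle. A pin pushed back 12 mm against about 3 to 7 N opens it to about 0.75 and clears the nose. Springs shut by itself.
- weight_large: Large brass test weight. Origin: centre of underside, z up. Body up to z = 34 mm; two 6 mm rods at y = -17, +17 carry a round cross pin along y (8 mm thick, axis at z = 88) and a black grip block (14 along x, 42 along y, z = 114 to 148). Hangs by the pin, underside 62 above the bench, x and y along the rack's: hook arm below the pin, hook nose between pin and block. Body 54 mm across, about 0.45 kg.
- weight_small: Small steel test weight. Origin: centre of underside, z up. Body up to z = 34 mm; two 6 mm rods at y = -17, +17 carry a round cross pin along y (8 mm thick, axis at z = 88) and a black grip block (14 along x, 42 along y, z = 114 to 148). Hangs by the pin, underside 62 above the bench, x and y along the rack's: hook arm below the pin, hook nose between pin and block. Body 42 mm across, about 0.28 kg.
- block: dark wooden storage block fixed to the bench, 86 mm (x) x 160 mm (y) x 66 mm high, with two round wells 20 mm deep (well floor 46 mm above the bench). Origin: centre of its underside.
- block_hole0 (a point): centre of the mouth of the wide well (58 mm across), on the block's top face, at y = +40 mm of the block
- block_hole1 (a point): centre of the mouth of the narrow well (46 mm across), on the block's top face, at y = -40 mm of the block
- mug: orange mug behind the rack, near the lathe, 81 mm across, 101 mm high, 113 mm over the handle. Origin: centre of its underside. Bystander.
- dish: low clear dish with small rings in it, 60 mm across, 13 mm high. Origin: centre of its underside. Bystander.
- blower: red rubber dust blower lying left of the block, 50 x 109 x 50 mm. Origin: centre of its underside. Bystander.
- loupe: black loupe, 38 mm across, 30 mm high. Origin: centre of its underside. Bystander.

How it is judged:
On the way, in this order (a step that is already met when the one before it is completed fails the run):
1. a weight has pushed the keeper of its hook open (((value of joint keeper_left above 0.45 rad and contact force between weight_large and keeper_left above 0.3 N) or (value of joint keeper_left above 0.45 rad and contact force between weight_small and keeper_left above 0.3 N) or (value of joint keeper_right above 0.45 rad and contact force between weight_large and keeper_right above 0.3 N) or (value of joint keeper_right above 0.45 rad and contact force between weight_small and keeper_right above 0.3 N))), for 0.05 s.
2. one weight stands fully home in its own well (((horizontal distance between weight_large and block_hole0 below 0.005 m and height (world z) of weight_large below 0.0495 m and angle between weight_large's own z axis and vertical below 0.08 rad) or (horizontal distance between weight_small and block_hole1 below 0.005 m and height (world z) of weight_small below 0.0495 m and angle between weight_small's own z axis and vertical below 0.08 rad))), for 0.2 s.
At the end, for the whole second after the job is handed in: Each weight stands in its own well (large brass in the wide one, small steel in the narrow one), within 5 mm of the well's centre, on the well's floor (underside less than 49.5 mm above the bench; the floor is at 46 mm), upright within 0.08 rad, released and at rest; both keepers have sprung shut (horizontal distance between weight_large and block_hole0 below 0.005 m and height (world z) of each of weight_large, weight_small below 0.0495 m and angle between each of weight_large, weight_small's own z axis and vertical below 0.08 rad and linear speed of each of weight_large, weight_small below 0.02 m/s and angular speed of each of weight_large, weight_small below 0.2 rad/s and horizontal distance between weight_small and block_hole1 below 0.005 m and value of joint each of keeper_left, keeper_right below 0.1 rad); the robot touches nothing.
It fails at once if the fingers push a keeper (more than 2 N) (contact force between the fingers and keeper_left above 2 N or contact force between the fingers and keeper_right above 2 N).
It fails at once if a weight is let go and falls (faster than 0.45 m/s with no finger on it) ((linear speed of weight_large above 0.45 m/s and contact force between the fingers and weight_large below 0.05 N) or (linear speed of weight_small above 0.45 m/s and contact force between the fingers and weight_small below 0.05 N)).
It fails at once if the mug, dish, blower or loupe is moved by more than 20 mm (distance of any of mug, dish, blower, loupe from where it was at the start of the episode above 0.02 m).
It fails at once if the mug, dish or loupe is tipped by more than 0.3 rad (angle between any of mug, dish, loupe's own z axis and vertical above 0.3 rad).
It also fails if it takes over 61 s, if anything falls off the work surface, if the arm or the gripper's body presses on something with over 40 N, if the wrist force passes 120 N, or if a joint passes its speed limit or range.

ROBOT

A 6-joint arm with a two-finger parallel gripper is mounted at the origin on a cart in front of the work surface, level with it; the furniture and walls round the work are solid. World frame = base frame: x ahead of the robot, y to its left, z up, the work surface at z = 0. Lengths are in m, angles in rad, forces in N, time in s.
With the tool pointing down it reaches from about 0.325 to 0.85 m from the base axis. Payload 15.5 kg.
Tool frame: the origin (TCP) lies at the very end of the fingers, on their centre line; the grasp point (between the pads) lies 19 mm behind it; z points along the fingers, y is the line along which they close (so a half turn about z gives the same grasp; the last joint's range is limited). The gripper opens to 91 mm and grips with 3 to 60 N. Pads are 32 mm wide; open, the fingers measure 118 mm over their backs; the gripper's body (76 mm by 178 mm) begins 60 mm behind the grasp point.
Start: joints at [-0.096, 0.494, 1.345, -0, 1.302, -0.096], TCP at [0.625, 0, 0.214] pointing down, gripper open.
Joint ranges: [-2.91, 2.91], [-0.82, 2.16], [0.22, 2.67], [-1.22, 4.37], [0.12, 2.79], [-3.08, 3.08]. Speed limits (rad/s): [1.89, 1.89, 2.57, 3.01, 3.01, 3.01].

INTERFACE

Orientations are given as a unit quaternion [x, y, z, w].
In Python, from station import * gives the robot as it stands.
- The arm moves only by the tool move_arm, never from a script. Its argument "increments" is a list of rows, each a list of 6 numbers: the shift along the world's x, y, z in cm, then the turn, a rotation vector about the world's x, y, z in degrees. In form: [[x, y, z, wx, wy, wz], ...]. A call has exactly 8 rows; each row shifts and turns the commanded pose from where the row before left it; what a row does not reach is not made up. A row lasts 1/10 s, in which the tool goes at most 50 mm and 8.59 degrees, less where a joint would pass 70% of its speed; a pose out of reach is approached as far as the arm can. A call is refused whole if a number of a shift passes 5 or a number of a turn 8.59, either way. A call with a gripper value outside its range is refused whole. "jaw" is the finger opening in cm, from 0 to 9.12, set as the call begins (left out, the last holds). The fingers move at their own pace and stop on an object; "grip_force" is the grip in N (left out, the last holds). Time passes only in rows, so rows that do not move let the fingers close, or fill a call up. It gives the time, the measured TCP pose, the force and the opening at its end, in the units of the state.
- state(): the state, without advancing time (a new reading comes with each control period).
- snapshot(name): name is "scene" or "top" or "wrist"; returns a dict with "pixels" (420x560x3 uint8, red, green, blue), "z_map" (420x560 float32, m along the optical axis (not along the pixel's ray), 0 where there is no reading), "mtx" (3x3 intrinsics, pixels), "extrinsics" (4x4, takes a point from world to camera coordinates); the wrist camera has in their place "hand_eye" (4x4, takes a point from camera to tool coordinates, whose origin is the TCP and whose axes are the flange's). Camera axes: x right, y down, z forward; pixel columns grow to the right and rows downward; lengths in m; the calibration is good to about 2 mm. A picture is of the moment at which its call begins: read the wrist's pose just before it.
- hand_in(): hands the job in, once; it reports no verdict.
The state is a dict: "time_s": time; "joints": joint angles; "qvel": joint speeds; "effort": joint torques, N m; "tcp_pos": TCP position; "eef_rot": TCP orientation; "force": force on the tool from outside, world axes, zero at the start; "torque": the same for the moment, N m; "opening": finger opening in m.
Only numpy, scipy, OpenCV 4.12 (cv2) and the standard library are available. Lean on these libraries where they do the work, as an engineer would, in place of code of your own. Each camera call takes 0.05 s, during which the arm holds its last target. There are 200 camera calls.

## Working session

There is one attempt and no reset: what is moved stays moved. The work goes in short steps, Python scripts to look and compute and a tool call to move; the robot and the scene stay as the last step left them, time stands still between calls to the robot, and variables do not carry over. Pictures are saved under pics/ and viewed, on a budget of 10 in all, crops included, one or two more only if the job needs it, and the job is handed in when it is done.

Besides the shell and the picture viewer there is one more tool, called as name([rows], argument=value, ...), one row to a line, values as JSON. move_arm: Moves the arm, as the interface text tells. Its arguments: {"type":"object","properties":{"increments":{"type":"array","items":{"type":"array","items":{"type":"number"}}},"jaw":{"type":"number"},"grip_force":{"type":"number"}},"required":["increments"]}

```bash
mkdir -p pics; ls
cat > h.py <<'E'
from station import *
import numpy as np, cv2
def cloud(s,T=None):
    K=np.array(s["mtx"]);z=np.array(s["z_map"]);v,u=np.indices(z.shape)
    p=np.stack([(u-K[0,2])/K[0,0]*z,(v-K[1,2])/K[1,1]*z,z,np.ones_like(z)],-1)
    if T is None: T=np.linalg.inv(np.array(s["extrinsics"]))
    P=(p@T.T)[...,:3]; P[z==0]=np.nan
    return P
def save(s,n): cv2.imwrite("pics/"+n,np.array(s["pixels"])[...,::-1])
E
python3 - <<'E'
from h import *
a=snapshot("scene");b=snapshot("top")
np.savez("s0.npz",sp=a["pixels"],sz=a["z_map"],sP=cloud(a),tp=b["pixels"],tP=cloud(b),tK=b["mtx"],tE=b["extrinsics"],sK=a["mtx"],sE=a["extrinsics"])
save(a,"scene.png");save(b,"top.png");print(state())
E
```

```text
pics
{'time_s': 0.1, 'joints': array([-9.54932284e-02,  4.94113236e-01,  1.34604039e+00, -1.95251084e-05,
        1.30251839e+00, -9.54918681e-02]), 'qvel': array([-1.41029774e-03, -8.17773404e-05, -1.90479585e-03,  1.44518361e-03,
        1.86720570e-03,  4.72286360e-04]), 'effort': array([ 1.53078610e-03, -8.80241275e+01, -3.82546771e+01,  7.07121310e-02,
        4.82549379e-02, -5.43761678e-05]), 'tcp_pos': array([6.24666293e-01, 3.27271151e-05, 2.13412506e-01]), 'eef_rot': array([ 7.07105326e-01,  7.07108031e-01, -3.50746512e-04, -4.10268020e-04]), 'force': array([ 0.9124018 , -0.2010901 , -0.13591251]), 'torque': array([0.00449445, 0.03177182, 0.00153763]), 'opening': 0.09082043935552375}
```

View pics/scene.png

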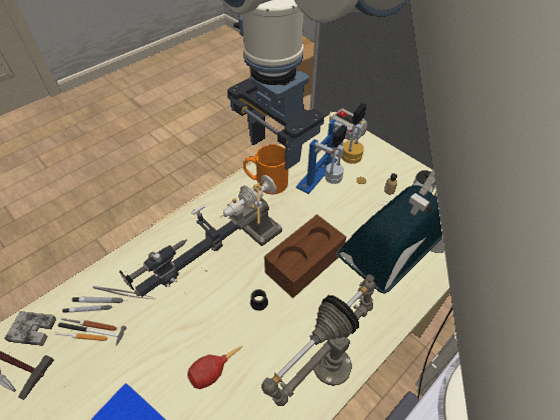

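View pics/top.png

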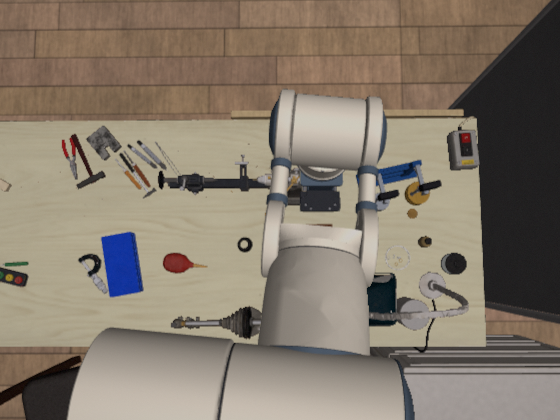

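The scene view shows the rack at (320,160), with the steel weight at (335,172) and the brass one at (352,150). The block is at (305,255), with the wide well apparently on the left/lower side. The top view shows the rack bar at (400,172) and the black grip blocks at (387,195) and (429,186), with the arm hiding the block.

Run:
```python
from h import *
d=np.load("s0.npz")
def st(n,P,m,zr=(-1,1)):
    q=P[m&(P[...,2]>zr[0])&(P[...,2]<zr[1])]
    if len(q): print(n,len(q),"med",np.median(q,0).round(3),"lo",np.percentile(q,3,0).round(3),"hi",np.percentile(q,97,0).round(3))
    return q
for c in "st":
    p=d[c+"p"];P=d[c+"P"];H=cv2.cvtColor(p,cv2.COLOR_RGB2HSV);h,s,v=[H[...,i].astype(int) for i in range(3)]
    R=np.zeros(h.shape,bool)
    R[100:200,300:385] =c=="s"
    if c=="t": R[140:240,370:450]=True
    print(c)
    blue=R&(abs(h-107)<12)&(s>130)&(v>60); q=st("blue",P,blue)
    for z0 in (0.0,0.12):
        qq=q[(q[:,2]>z0-.01)&(q[:,2]<z0+.05)][:,:2].astype(np.float32)
        if len(qq)>10: print(" rect",z0,len(qq),cv2.minAreaRect(qq))
    st("brass",P,R&(abs(h-21)<6)&(s>120)&(v>80),(.04,.12))
    st("red",P,R&((h<8)|(h>172))&(s>150)&(v>70),(.1,.2))
    bl=R&(v<50)&(P[...,2]>.16)&(P[...,2]<.23)
    n,L=cv2.connectedComponents(bl.astype(np.uint8))
    for i in range(1,n):
        if (L==i).sum()>15:
            q=st("grip",P,L==i); q=q[q[:,2]>.19]
            if len(q)>5:print("   ",cv2.minAreaRect(q[:,:2].astype(np.float32)),np.median(q[:,2]),[x.mean().round() for x in np.nonzero(L==i)])
    if c=="s":
        B=np.zeros(h.shape,bool);B[205:305,255:355]=True
        m=B&(P[...,2]>.062)&(P[...,2]<.072); q=st("blocktop",P,m); print(cv2.minAreaRect(q[:,:2].astype(np.float32)))
        w=B&(P[...,2]>.042)&(P[...,2]<.05); 
        n,L=cv2.connectedComponents(w.astype(np.uint8))
        for i in range(1,n):
            if (L==i).sum()>30: st("well",P,L==i)
    # bystanders
    for n,m in (("mug",(abs(h-11)<4)&(s>190)&(v>120)),("blower",((h<5)|(h>174))&(s>170)),):
        st(n,P,m,(.005,.11))
```

```text
s
blue 780 med [ 0.647 -0.156  0.046] lo [ 0.633 -0.229  0.007] hi [ 0.664 -0.117  0.146]
 rect 0.0 446 ((0.657315731048584, -0.1819339245557785), (0.03607189655303955, 0.14916826784610748), 11.576741218566895)
 rect 0.12 156 ((0.6517272591590881, -0.1823396235704422), (0.008633206598460674, 0.10993704944849014), 12.52934741973877)
brass 348 med [ 0.593 -0.232  0.095] lo [ 0.578 -0.263  0.068] hi [ 0.625 -0.216  0.098]
red 6 med [ 0.601 -0.189  0.148] lo [ 0.584 -0.234  0.143] hi [ 0.612 -0.136  0.158]
grip 183 med [ 0.599 -0.235  0.202] lo [ 0.593 -0.261  0.181] hi [ 0.61  -0.222  0.212]
    ((0.6030641198158264, -0.24187909066677094), (0.014231332577764988, 0.044373881071805954), 10.479532241821289) 0.20705042041505978 [np.float64(114.0), np.float64(359.0)]
grip 187 med [ 0.579 -0.145  0.203] lo [ 0.574 -0.169  0.181] hi [ 0.587 -0.132  0.211]
    ((0.5818992853164673, -0.1509188562631607), (0.011867492459714413, 0.04005112126469612), 11.338955879211426) 0.20650917001996216 [np.float64(136.0), np.float64(339.0)]
blocktop 1955 med [0.488 0.038 0.067] lo [ 0.447 -0.038  0.064] hi [0.
[... 864 characters left out ...]
2193908691)
brass 254 med [ 0.596 -0.236  0.096] lo [ 0.58  -0.263  0.086] hi [ 0.626 -0.219  0.101]
grip 136 med [ 0.603 -0.239  0.21 ] lo [ 0.595 -0.26   0.185] hi [ 0.611 -0.224  0.213]
    ((0.6035399436950684, -0.2427051067352295), (0.012986084446310997, 0.03906629979610443), 13.511516571044922) 0.210163867893419 [np.float64(186.0), np.float64(429.0)]
grip 130 med [ 0.583 -0.15   0.21 ] lo [ 0.575 -0.171  0.189] hi [ 0.591 -0.134  0.213]
    ((0.5838050842285156, -0.1527470201253891), (0.01418733224272728, 0.0385456308722496), 12.374750137329102) 0.21022021950074432 [np.float64(195.0), np.float64(387.0)]
blower 404 med [0.459 0.333 0.041] lo [ 0.407 -0.38   0.007] hi [0.757 0.726 0.055]
```

Run:
```python
from h import *
d=np.load("s0.npz")
# obstacles: max height on 5cm grid (both clouds, arm excluded by z<.3)
Q=np.concatenate([d["tP"].reshape(-1,3),d["sP"].reshape(-1,3)])
Q=Q[(Q[:,2]>.0)&(Q[:,2]<.25)]
print("rows x .25.. cols y -.40..+.2 (cm)")
for x in np.arange(.25,.8,.05):
    r=[]
    for y in np.arange(-.40,.2,.05):
        k=Q[(Q[:,0]>=x)&(Q[:,0]<x+.05)&(Q[:,1]>=y)&(Q[:,1]<y+.05)]
        r.append("%3d"%(100*np.percentile(k[:,2],98)) if len(k)>3 else "  -")
    print("%.2f"%x,*r)
# block top mask -> rectify to metric grid at z=.066 via homography
K=d["sK"];E=d["sE"];p=d["sp"]
xs=np.arange(.42,.56,.00025);ys=np.arange(-.07,.15,.00025)
X,Y=np.meshgrid(xs,ys,indexing="ij")
c=np.stack([X,Y,0*X+.066,1+0*X],-1)@E[:3].T; u=c@K.T
im=cv2.remap(p,(u[...,0]/u[...,2]).astype(np.float32),(u[...,1]/u[...,2]).astype(np.float32),cv2.INTER_LINEAR)
im=cv2.flip(im,-1)  # up=+x, left=+y
cv2.imwrite("pics/rect.png",cv2.resize(im[...,::-1],(800,509)))
P=d["sP"];k=P[np.isfinite(P[...,0])&(P[...,2]>.0635)&(P[...,2]<.0685)&(abs(P[...,0]-.49)<.06)&(abs(P[...,1]-.04)<.1)]
for a in (0,1):print(np.percentile(k[:,a],[.5,1,2,98,99,99.5]).round(4))
```

```text
rows x .25.. cols y -.40..+.2 (cm)
0.25   0   0   1  11  10  11  11  11  11  11  20  20  10
0.30   0   0  11  11  19  21  24  21  20  20  21  21  18
0.35   0   1  24  11  20  21  24  21  20   0   0   0   0
0.40   4   5   1   1  16  17   -   6  16   6   6   0   0
0.45   4   4   6   1   1   0   0   6   6   6   6   3   0
0.50   0   0   3   0   0   0   0   6   6   6   6   2   0
0.55   0   0  19  21  21  21   0  24  24  16  15   0   0
0.60   0   0  21  21  14  14   0   0  15  15  14  10  13
0.65   5   4   0  14  11  14  10  24  24  14   5  14   0
0.70   5   4   0   0   0  10  10  10   0   0   0   0   0
0.75   5   4   0   0   0   -  10   9   0   0   0   0   0
[0.4464 0.4466 0.4471 0.5318 0.5325 0.533 ]
[-0.0416 -0.0408 -0.0391  0.1174  0.1182  0.1185]
```

move_arm([
  [-2,0.5,1.8,0,0,0],
  [-2,0.5,1.8,0,0,0],
  [-2,0.5,1.8,0,0,0],
  [-2,0.5,1.8,0,0,0],
  [-2,0.5,1.8,0,0,0],
  [-2,0.5,1.6,0,0,0],
  [-1,0,0,0,0,0],
  [0,0,0,0,0,0],
])

```text
time_s: 0.9
tcp_pos: [0.4941, 0.03, 0.3197]
eef_rot: [0.707, 0.707, -0.0, 0.0]
force: [0.5, -0.2, -0.2]
opening: 0.0912
```

Run:
```python
from h import *
s=state();w=snapshot("wrist");t=snapshot("top");a=snapshot("scene")
from scipy.spatial.transform import Rotation as R
T=np.eye(4);T[:3,:3]=R.from_quat(s["eef_rot"]).as_matrix();T[:3,3]=s["tcp_pos"]
W=T@np.array(w["hand_eye"])
np.savez("s1.npz",p=w["pixels"],P=cloud(w,W),K=w["mtx"],W=W,tp=t["pixels"],tP=cloud(t),ap=a["pixels"],aP=cloud(a),tz=t["z_map"])
save(w,"wrist1.png");print(s["tcp_pos"],W.round(3))
```

```text
[0.49413448 0.03000561 0.31972264] [[ 1.    -0.001  0.     0.495]
 [-0.001 -0.958 -0.288  0.111]
 [ 0.001  0.288 -0.958  0.49 ]
 [ 0.     0.     0.     1.   ]]
```

View pics/wrist1.png

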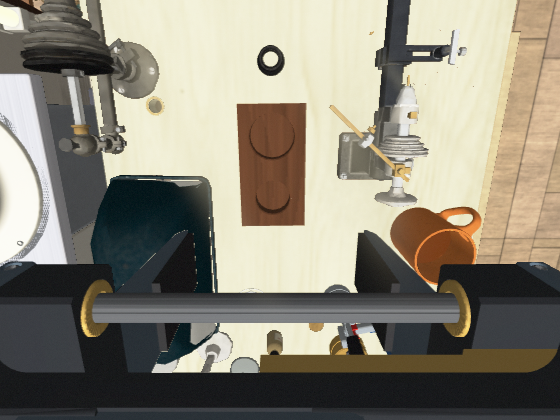

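The wrist view shows the block at (270,165), the wide well at (272,133) and the narrow one at (272,195). There is a dark teal box at (155,260), on the robot's side of the block.

```bash
cat > fit.py <<'E'
from h import *
from scipy.optimize import least_squares
def block(P,lab):
    F=np.isfinite(P[...,0]); loc=(abs(P[...,0]-.49)<.06)&(abs(P[...,1]-.04)<.1)&F
    top=loc&(abs(P[...,2]-.066)<.005); k=P[top]
    rect=cv2.minAreaRect(k[:,:2].astype(np.float32))
    print(lab,"top z",np.median(k[:,2]).round(4),"pct x",np.percentile(k[:,0],[1,99]).round(4),"y",np.percentile(k[:,1],[1,99]).round(4),rect)
    # wells = holes in top mask; top-plane rim points: top pixels adjacent to hole
    inv=((~top)).astype(np.uint8); n,L,S,C=cv2.connectedComponentsWithStats(inv,connectivity=4)
    for i in range(1,n):
        if 60<S[i,4]<8000:
            hole=(L==i).astype(np.uint8); rim=(cv2.dilate(hole,np.ones((3,3)))>0)&top
            q=P[rim]
            if len(q)<20 or abs(q[:,0].mean()-.49)>.02: continue
            f=least_squares(lambda c:np.hypot(q[:,0]-c[0],q[:,1]-c[1])-c[2],[*q[:,:2].mean(0),.025],loss="soft_l1",f_scale=.0005)
            print("  well",f.x.round(4),"rms",np.sqrt((f.fun**2).mean()).round(4),len(q))
E
python3 - <<'E'
from fit import *
d=np.load("s1.npz");e=np.load("s0.npz")
block(d["P"],"wrist");block(d["aP"],"scene1");block(e["sP"],"scene0")
Q=d["P"].reshape(-1,3);Q=Q[np.isfinite(Q[:,0])&(Q[:,2]<.26)]
for x in np.arange(.25,.8,.05):
    r=[]
    for y in np.arange(-.40,.2,.05):
        k=Q[(Q[:,0]>=x)&(Q[:,0]<x+.05)&(Q[:,1]>=y)&(Q[:,1]<y+.05)]
        r.append("%3d"%(100*np.percentile(k[:,2],98)) if len(k)>3 else "  -")
    print("%.2f"%x,*r)
# grips again from top
P=d["tP"];v=d["tp"].max(-1)
for c in ((.603,-.2425),(.583,-.152)):
  for nm,P,v in(("top",d["tP"],d["tp"].max(-1)),("scene",d["aP"],d["ap"].max(-1)),("wrist",d["P"],d["p"].max(-1))):
    m=(np.hypot(P[...,0]-c[0],P[...,1]-c[1])<.035)&(abs(P[...,2]-.21)<.003)&(v<90)
    if m.sum()>10: print(c,nm,m.sum(),cv2.minAreaRect(P[m][:,:2].astype(np.float32)),np.median(P[m][:,2]))
E
```

```text
wrist top z 0.0659 pct x [0.4485 0.5334] y [-0.0415  0.1165] ((0.49096575379371643, 0.037568073719739914), (0.08622150123119354, 0.16020840406417847), 0.4800577163696289)
  well [0.4907 0.0779 0.0294] rms 0.0004 189
  well [ 0.4915 -0.0018  0.0235] rms 0.0005 136
scene1 top z 0.0667 pct x [0.4465 0.5325] y [-0.0403  0.1183] ((0.49003636837005615, 0.03843141347169876), (0.08795861899852753, 0.16231006383895874), 0.732249915599823)
  well [ 0.4898 -0.0005  0.024 ] rms 0.001 82
  well [0.4889 0.0791 0.0299] rms 0.0009 109
scene0 top z 0.0665 pct x [0.4465 0.5323] y [-0.0405  0.1183] ((0.49001413583755493, 0.03830331191420555), (0.08781571686267853, 0.16205807030200958), 0.5635833144187927)
  well [ 0.4898 -0.0006  0.0239] rms 0.0009 81
  well [0.4887 0.0793 0.0298] rms 0.0009 110
0.25   -   -   -   -   -   -   -   -   0   0  20  20   0
0.30   0   0   -  11   -   -  21  21  20  20  21  20  11
0.35   0   1   7  11  19  20   0  21  20   0   0   0   0
0.40   0   3   1   0  16  17  15  17  17   6   6   0   0
0.45   -   3   5   0   0   0   0   6   6   6   6   3   0
0.50   -   0   3   0   0   0   0   6   6   6   6   2   0
0.55   -   0   0   9  16  20   0   0   1  15  15   0   0
0.60   -   -   0   9  14  14   0   0  15  15  14  10   8
0.65   -   0   0  10   -  10  10  10  13  14   0  14   0
0.70   -   -   -   -   -  10   9  10   0   0   0   0   0
0.75   -   -   -   -   0   -  10   9   0   0   0   0   0
(0.603, -0.2425) top 106 ((0.6039578318595886, -0.24433910846710205), (0.013701066374778748, 0.041656993329524994), 12.500953674316406) 0.2098328950182563
(0.583, -0.152) top 101 ((0.5841667056083679, -0.15388624370098114), (0.01348515972495079, 0.04037654027342796), 12.503142356872559) 0.21027619059391078
```

move_arm([
  [1.5,-3,-1,0,0,2],
  [1.5,-3,-1.5,0,0,2.4],
  [1.5,-3,-1.5,0,0,2],
  [1.5,-3,-1.5,0,0,2],
  [1.5,-3,-1.5,0,0,2],
  [1.3,-3.2,-1.5,0,0,2],
  [0,0,0,0,0,0],
  [0,0,0,0,0,0],
], jaw=5)

```text
time_s: 1.85
tcp_pos: [0.583, -0.1527, 0.2333]
eef_rot: [0.627, 0.779, -0.0, -0.001]
force: [-0.8, -0.1, 0.8]
opening: 0.0499
```

Run:
```python
from h import *
from scipy.spatial.transform import Rotation as R
s=state();w=snapshot("wrist");a=snapshot("scene")
T=np.eye(4);T[:3,:3]=R.from_quat(s["eef_rot"]).as_matrix();T[:3,3]=s["tcp_pos"]
P=cloud(w,T@np.array(w["hand_eye"]));v=np.array(w["pixels"]).max(-1)
print(s["tcp_pos"],R.from_quat(s["eef_rot"]).as_matrix().round(3)[:,1])
A=cloud(a);av=np.array(a["pixels"]).max(-1)
for c in ((.603,-.2425),(.583,-.152)):
  for nm,P_,v_ in(("wrist",P,v),("scene",A,av)):
    m=(np.hypot(P_[...,0]-c[0],P_[...,1]-c[1])<.033)&(abs(P_[...,2]-.21)<.003)&(v_<90)
    if m.sum()>10: print(c,nm,m.sum(),cv2.minAreaRect(P_[m][:,:2].astype(np.float32)),np.median(P_[m][:,2]))
save(w,"wrist2.png")
```

```text
[ 0.58302505 -0.1526791   0.2333239 ] [ 0.977  0.213 -0.002]
(0.603, -0.2425) wrist 348 ((0.6020021438598633, -0.2306656688451767), (0.012922702357172966, 0.014990509487688541), 12.211297988891602) 0.20937919605544952
(0.583, -0.152) wrist 1227 ((0.5855809450149536, -0.15351064503192902), (0.01370331272482872, 0.04163611680269241), 11.837800979614258) 0.20961314685520674
(0.583, -0.152) scene 89 ((0.5836892127990723, -0.1519419401884079), (0.013692977838218212, 0.04314614087343216), 11.436639785766602) 0.21034671615864342
```

View pics/wrist2.png

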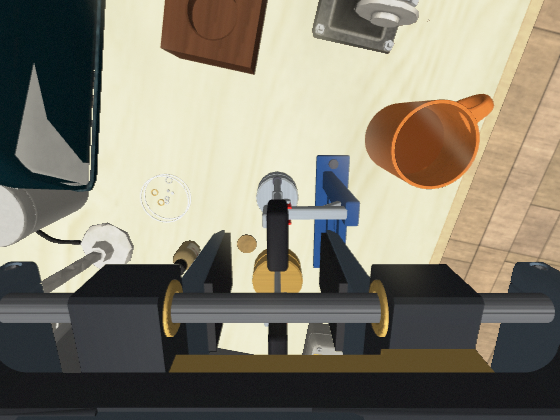

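The grip block stands centred between the fingers, near (278,235). Its centre measures about (0.5845, -0.153). I descend and close.

move_arm([
  [0.1,0,-1,0,0,0],
  [0,0,-1.5,0,0,0],
  [0,0,-1.5,0,0,0],
  [0,0,-1,0,0,0],
  [0,0,-0.3,0,0,0],
  [0,0,0,0,0,0],
  [0,0,0,0,0,0],
  [0,0,0,0,0,0],
])

```text
time_s: 2.75
tcp_pos: [0.5844, -0.1521, 0.1826]
eef_rot: [0.627, 0.779, 0.0, 0.001]
force: [-0.3, -0.3, -0.4]
opening: 0.0497
```

move_arm([
  [0,0,0,0,0,0],
  [0,0,0,0,0,0],
  [0,0,0,0,0,0],
  [0,0,0,0,0,0],
  [0,0,0,0,0,0],
  [0,0,0,0,0,0],
  [0,0,0,0,0,0],
  [0,0,0,0,0,0],
], jaw=1, grip_force=50)

```text
time_s: 3.55
tcp_pos: [0.584, -0.152, 0.1819]
eef_rot: [0.627, 0.779, -0.0, -0.0]
force: [-0.2, -0.2, 0.5]
opening: 0.0136
```

move_arm([
  [0,0,0.1,0,0,0],
  [0.3,0.06,0,0,0,0],
  [0.3,0.06,0,0,0,0],
  [0.3,0.07,0,0,0,0],
  [0.3,0.07,0,0,0,0],
  [0.1,0.02,0,0,0,0],
  [0,0,0,0,0,0],
  [0,0,0,0,0,0],
])

```text
time_s: 4.35
tcp_pos: [0.5968, -0.1491, 0.1828]
eef_rot: [0.627, 0.779, -0.0, -0.0]
force: [-4.3, -0.3, -0.6]
opening: 0.0138
```

Run:
```python
from h import *
w=snapshot("wrist");a=snapshot("scene")
A=np.array(w["pixels"])[140:300,180:380,::-1];B=np.array(a["pixels"])[80:210,290:390,::-1]
cv2.imwrite("pics/push.png",np.hstack([cv2.resize(A,(400,400)),cv2.resize(B,(400,400),interpolation=cv2.INTER_CUBIC)]))
```

```text
(no output)
```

View pics/push.png

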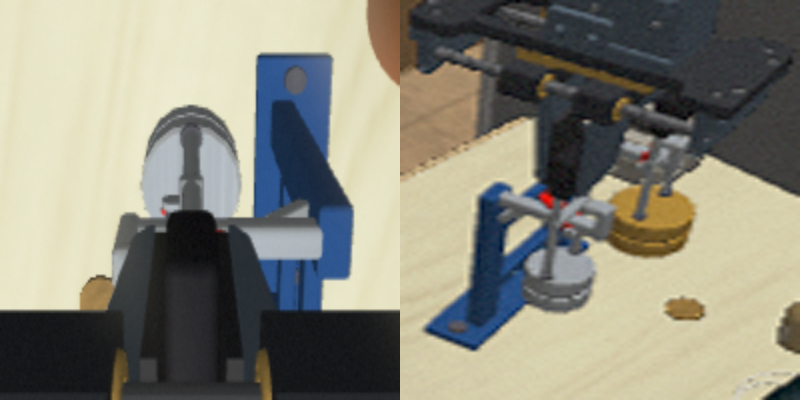

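The weight has gone back towards the post with the red keeper behind its rods, at about 4.3 N. Lift next.

move_arm([
  [0,0,0.4,0,0,0],
  [0,0,0.4,0,0,0],
  [0,0,0.5,0,0,0],
  [0,0,0.5,0,0,0],
  [0,0,0.5,0,0,0],
  [0,0,0.5,0,0,0],
  [0,0,0.3,0,0,0],
  [0,0,0,0,0,0],
])

```text
time_s: 5.25
tcp_pos: [0.5974, -0.1493, 0.2145]
eef_rot: [0.627, 0.779, 0.0, 0.001]
force: [0.5, 0.1, -2.2]
opening: 0.0134
```

move_arm([
  [-1.5,-0.32,0,0,0,0],
  [-1.9,-0.42,0,0,0,0],
  [-1.9,-0.42,0,0,0,0],
  [-1.9,-0.42,0,0,0,0],
  [-1.5,-0.32,0.2,0,0,0],
  [-1,2,0.3,0,0,0],
  [-0.5,3,0,0,0,0],
  [-0.5,3,0,0,0,0],
])

```text
time_s: 6.05
tcp_pos: [0.4896, -0.0877, 0.2191]
eef_rot: [0.627, 0.779, 0.0, 0.0]
force: [0.1, 0.4, -2.8]
opening: 0.0138
```

move_arm([
  [0,3,0,0,0,0],
  [0,3,0,0,0,0],
  [0,2,0,0,0,0],
  [0,0.7,0,0,0,0],
  [0,0,0,0,0,0],
  [0,0,0,0,0,0],
  [0,0,0,0,0,0],
  [0,0,0,0,0,0],
])

```text
time_s: 6.85
tcp_pos: [0.4901, -0.0019, 0.2189]
eef_rot: [0.627, 0.779, -0.0, -0.0]
force: [-0.6, 0.5, -2.6]
opening: 0.0136
```

```bash
cat > look.py <<'E'
from fit import *
from scipy.spatial.transform import Rotation as R
import sys
s=state();w=snapshot("wrist");a=snapshot("scene")
T=np.eye(4);T[:3,:3]=R.from_quat(s["eef_rot"]).as_matrix();T[:3,3]=s["tcp_pos"]
P=cloud(w,T@np.array(w["hand_eye"]));A=cloud(a)
print(s["tcp_pos"],s["force"].round(1),s["torque"].round(2))
np.savez(sys.argv[1]+".npz",P=P,p=w["pixels"],A=A,a=a["pixels"])
B=np.array(a["pixels"])[170:310,240:380,::-1]
cv2.imwrite("pics/%s.png"%sys.argv[1],np.hstack([cv2.resize(np.array(w["pixels"])[...,::-1],(533,400)),cv2.resize(B,(267,400))]))
E
python3 look.py place1
```

```text
[ 0.49005066 -0.00192726  0.2188869 ] [-0.6  0.5 -2.6] [-0.01 -0.   -0.06]
```

View pics/place1.png

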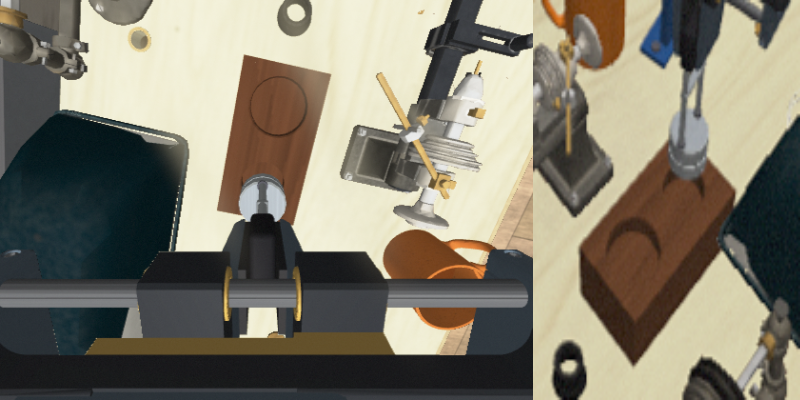

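The steel weight hangs over the narrow well at (263,195) in the wrist half. Next I measure where the body sits relative to the well.

```bash
cat > body.py <<'E'
from fit import *
import sys
d=np.load(sys.argv[1]+".npz");c=np.array([float(sys.argv[2]),float(sys.argv[3])]);r=float(sys.argv[4]);zt=float(sys.argv[5])
for n in "PA":
    P=d[n]; px=d["p" if n=="P" else "a"]
    m=(np.hypot(P[...,0]-c[0],P[...,1]-c[1])<r+.012)&(abs(P[...,2]-zt)<.006)&(px.max(-1)>60)
    q=P[m]
    if len(q)<20: print(n,"few",len(q)); continue
    z=np.median(q[:,2]); q=q[abs(q[:,2]-z)<.003]
    hull=cv2.convexHull(q[:,:2].astype(np.float32))[:,0]
    e=lambda v:np.hypot(hull[:,0]-v[0],hull[:,1]-v[1])-r
    f=least_squares(e,c,loss="soft_l1",f_scale=.0005)
    print(n,len(q),"z",z.round(4),"circ",f.x.round(4),"rms",np.sqrt((e(f.x)**2).mean()).round(4),"bbox c",((q.min(0)+q.max(0))/2).round(4)[:2],"size",np.ptp(q,axis=0).round(4)[:2])
    block(P,n)
E
python3 body.py place1 .49 -.002 .021 .132
```

```text
P 1257 z 0.1326 circ [ 0.4916 -0.0039] rms 0.0005 bbox c [ 0.4916 -0.0027] size [0.0411 0.0393]
P top z 0.0659 pct x [0.4484 0.5334] y [-0.0392  0.1169] ((0.49100741744041443, 0.03767630085349083), (0.08628136664628983, 0.16049453616142273), 0.4694127142429352)
  well [0.4904 0.0777 0.0292] rms 0.0003 252
A 216 z 0.1332 circ [ 0.4905 -0.0028] rms 0.0008 bbox c [ 0.4902 -0.0023] size [0.0394 0.0416]
A top z 0.0666 pct x [0.4464 0.5323] y [-0.0396  0.1185] ((0.4896283745765686, 0.038571327924728394), (0.08836818486452103, 0.16163599491119385), 0.4372413158416748)
  well [0.4887 0.0793 0.0298] rms 0.0009 108
```

move_arm([
  [-0.06,0.17,0,0,0,0],
  [0,0,-1,0,0,0],
  [0,0,-1,0,0,0],
  [0,0,-0.6,0,0,0],
  [0,0,-0.5,0,0,0],
  [0,0,-0.5,0,0,0],
  [0,0,-0.4,0,0,0],
  [0,0,0,0,0,0],
])

```text
time_s: 7.75
tcp_pos: [0.4892, 0.0005, 0.1784]
eef_rot: [0.627, 0.779, -0.0, -0.0]
force: [-0.1, -0.3, -2.6]
opening: 0.0138
```

move_arm([
  [0,0,-0.3,0,0,0],
  [0,0,-0.3,0,0,0],
  [0,0,-0.2,0,0,0],
  [0,0,-0.2,0,0,0],
  [0,0,-0.1,0,0,0],
  [0,0,-0.1,0,0,0],
  [0,0,0,0,0,0],
  [0,0,0,0,0,0],
])

```text
time_s: 8.55
tcp_pos: [0.4894, 0.0005, 0.167]
eef_rot: [0.627, 0.779, 0.0, 0.0]
force: [0.7, 0.1, -2.4]
opening: 0.014
```

move_arm([
  [0,0,-0.05,0,0,0],
  [0,0,-0.05,0,0,0],
  [0,0,-0.05,0,0,0],
  [0,0,0,0,0,0],
  [0,0,0,0,0,0],
  [0,0,0,0,0,0],
  [0,0,0,0,0,0],
  [0,0,0,0,0,0],
])

```text
time_s: 9.35
tcp_pos: [0.4896, 0.0004, 0.166]
eef_rot: [0.627, 0.779, 0.0, 0.0]
force: [-3.2, -0.7, 10.8]
opening: 0.0135
```

Seated with firm contact. Release, then rise and check.

move_arm([
  [0,0,0,0,0,0],
  [0,0,0,0,0,0],
  [0,0,0,0,0,0],
  [0,0,0,0,0,0],
  [0,0,1,0,0,0],
  [0,0,2,0,0,0],
  [0,0,2.5,0,0,0],
  [0,0,1.5,0,0,0],
], jaw=4)

```text
time_s: 10.15
tcp_pos: [0.4899, 0.0004, 0.2377]
eef_rot: [0.627, 0.779, 0.001, 0.001]
force: [0.2, 0.7, 0.2]
opening: 0.0403
```

```bash
python3 look.py rel1; python3 body.py rel1 .49 -.001 .021 .080
python3 - <<'E'
from h import *
d=np.load("rel1.npz")
for P,p in((d["P"],d["p"]),(d["A"],d["a"])):
    m=(np.hypot(P[...,0]-.49,P[...,1]+.001)<.04)&(abs(P[...,2]-.194)<.004)&(p.max(-1)<90)
    if m.sum()>8: print("grip",m.sum(),cv2.minAreaRect(P[m][:,:2].astype(np.float32)),np.median(P[m][:,2]))
E
```

```text
[4.89914485e-01 4.42170090e-04 2.37711723e-01] [0.2 0.7 0.2] [ 0.01 -0.04  0.01]
P 747 z 0.0799 circ [ 0.4912 -0.0019] rms 0.0004 bbox c [ 0.4911 -0.0009] size [0.041  0.0399]
P top z 0.0659 pct x [0.4485 0.5333] y [-0.0406  0.1168] ((0.49095848202705383, 0.037643902003765106), (0.08620886504650116, 0.16018065810203552), 0.5314982533454895)
  well [0.4904 0.0777 0.0292] rms 0.0003 236
A 207 z 0.0803 circ [ 0.4896 -0.0007] rms 0.0006 bbox c [ 0.49   -0.0009] size [0.0407 0.0412]
A top z 0.0666 pct x [0.4465 0.5324] y [-0.0404  0.1186] ((0.4895295202732086, 0.03831885755062103), (0.08760193735361099, 0.16223743557929993), 0.38210195302963257)
  well [0.4886 0.0793 0.0299] rms 0.0009 106
grip 1066 ((0.4906664192676544, -0.0013290420174598694), (0.01354171521961689, 0.040783725678920746), 12.510807037353516) 0.193695400617169
grip 109 ((0.4881153702735901, 0.00010402128100395203), (0.011951982043683529, 0.03948641195893288), 14.042844772338867) 0.19422011265685546
```

move_arm([
  [1,-2,0,0,0,0],
  [2,-4,0,0,0,0],
  [2,-4.3,0,0,0,0],
  [2,-4.5,0,0,0,0],
  [2,-4.5,0,0,0,0],
  [1.4,-3,0,0,0,0],
  [1,-2,0,0,0,0],
  [0,0,0,0,0,0],
], jaw=5)

```text
time_s: 11.05
tcp_pos: [0.6039, -0.2451, 0.2343]
eef_rot: [0.627, 0.779, -0.0, -0.0]
force: [-0.6, 1.0, 0.7]
opening: 0.0502
```

```bash
python3 look.py pre2
python3 - <<'E'
from h import *
d=np.load("pre2.npz")
for P,p in((d["P"],d["p"]),(d["A"],d["a"])):
    m=(np.hypot(P[...,0]-.603,P[...,1]+.243)<.034)&(abs(P[...,2]-.21)<.004)&(p.max(-1)<90)
    if m.sum()>8: print("grip",m.sum(),cv2.minAreaRect(P[m][:,:2].astype(np.float32)),np.median(P[m][:,2]))
E
```

```text
[ 0.60390215 -0.24505704  0.23425949] [-0.6  1.   0.7] [-0.03  0.   -0.04]
grip 1237 ((0.6051923632621765, -0.24377617239952087), (0.01339805033057928, 0.04164770990610123), 11.715286254882812) 0.20946167085104966
grip 79 ((0.6036486625671387, -0.24285438656806946), (0.012770842760801315, 0.044736098498106), 12.716119766235352) 0.20997382685783605
```

View pics/pre2.png

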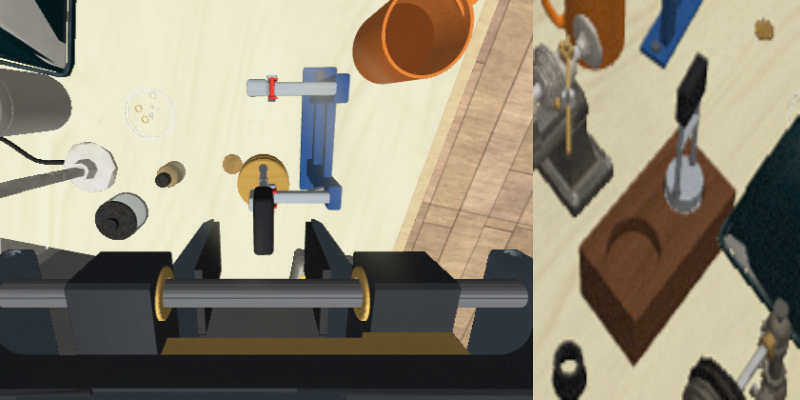

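The small weight stands upright in its well and the left keeper is shut at (272,88). The large grip block at (263,220) lies between the fingers. Descend.

move_arm([
  [0.05,0.15,-1,0,0,0],
  [0,0,-1.5,0,0,0],
  [0,0,-1.5,0,0,0],
  [0,0,-1,0,0,0],
  [0,0,-0.3,0,0,0],
  [0,0,0,0,0,0],
  [0,0,0,0,0,0],
  [0,0,0,0,0,0],
])

```text
time_s: 11.95
tcp_pos: [0.6042, -0.2411, 0.1831]
eef_rot: [0.627, 0.779, 0.0, 0.001]
force: [-0.9, -0.8, 0.1]
opening: 0.0503
```

move_arm([
  [0,0,0,0,0,0],
  [0,0,0,0,0,0],
  [0,0,0,0,0,0],
  [0,0,0,0,0,0],
  [0,0,0,0,0,0],
  [0,0,0,0,0,0],
  [0,0,0,0,0,0],
  [0,0,0,0,0,0],
], jaw=1, grip_force=55)

```text
time_s: 12.75
tcp_pos: [0.6038, -0.241, 0.1824]
eef_rot: [0.627, 0.779, -0.0, -0.0]
force: [-1.6, -0.5, 1.3]
opening: 0.0139
```

move_arm([
  [0,0,0.1,0,0,0],
  [0.3,0.06,0,0,0,0],
  [0.3,0.06,0,0,0,0],
  [0.3,0.07,0,0,0,0],
  [0.3,0.07,0,0,0,0],
  [0.1,0.02,0,0,0,0],
  [0,0,0,0,0,0],
  [0,0,0,0,0,0],
])

```text
time_s: 13.55
tcp_pos: [0.6168, -0.2381, 0.1833]
eef_rot: [0.627, 0.779, -0.0, -0.0]
force: [-3.8, -0.1, -3.4]
opening: 0.0138
```

Keeper force is present (~4 N) and the jaw is holding. Lift.

move_arm([
  [0,0,0.4,0,0,0],
  [0,0,0.4,0,0,0],
  [0,0,0.5,0,0,0],
  [0,0,0.5,0,0,0],
  [0,0,0.5,0,0,0],
  [0,0,0.5,0,0,0],
  [0,0,0.3,0,0,0],
  [0,0,0,0,0,0],
])

```text
time_s: 14.35
tcp_pos: [0.6173, -0.2383, 0.215]
eef_rot: [0.627, 0.779, 0.0, 0.001]
force: [0.8, -0.5, -6.1]
opening: 0.0135
```

move_arm([
  [-1.5,-0.32,0,0,0,0],
  [-1.9,-0.42,0,0,0,0],
  [-1.9,-0.42,0,0,0,0],
  [-1.9,-0.42,0,0,0,0],
  [-1.5,-0.32,1,0,0,0],
  [-1,-0.2,2.5,0,0,0],
  [0,0,3,0,0,0],
  [0,0,3,0,0,0],
])

```text
time_s: 15.15
tcp_pos: [0.5194, -0.2593, 0.3113]
eef_rot: [0.627, 0.779, 0.0, 0.0]
force: [-0.1, -0.7, -5.2]
opening: 0.0134
```

move_arm([
  [-0.5,2,2,0,0,0],
  [-0.5,4,1,0,0,0],
  [-0.5,4.5,0,0,0,0],
  [-0.5,4.5,0,0,0,0],
  [-0.5,4.5,0,0,0,0],
  [-0.5,4.5,0,0,0,0],
  [0,4,0,0,0,0],
  [0,3,0,0,0,0],
])

```text
time_s: 15.95
tcp_pos: [0.4894, 0.0531, 0.3404]
eef_rot: [0.626, 0.78, 0.001, 0.0]
force: [0.3, 0.1, -5.4]
opening: 0.0139
```

move_arm([
  [0,1.6,0,0,0,0],
  [0,0.9,0,0,0,0],
  [0,0,-2.5,0,0,0],
  [0,0,-3.5,0,0,0],
  [0,0,-3,0,0,0],
  [0,0,-2.2,0,0,0],
  [0,0,-1,0,0,0],
  [0,0,0,0,0,0],
])

```text
time_s: 16.75
tcp_pos: [0.4896, 0.0754, 0.2169]
eef_rot: [0.627, 0.779, -0.001, -0.001]
force: [-0.1, 0.4, -4.7]
opening: 0.0134
```

move_arm([
  [0,0,0,0,0,0],
  [0,0,0,0,0,0],
  [0,0,0,0,0,0],
  [0,0,0,0,0,0],
  [0,0,0,0,0,0],
  [0,0,0,0,0,0],
  [0,0,0,0,0,0],
  [0,0,0,0,0,0],
])

```text
time_s: 17.55
tcp_pos: [0.4899, 0.0758, 0.2174]
eef_rot: [0.627, 0.779, -0.0, -0.0]
force: [-0.2, -0.2, -6.0]
opening: 0.0137
```

```bash
python3 look.py place2; python3 body.py place2 .49 .0775 .027 .132
```

```text
[0.48989343 0.07580873 0.21740551] [-0.2 -0.2 -6. ] [ 0.02  0.02 -0.01]
P 2182 z 0.1307 circ [0.4914 0.0729] rms 0.0018 bbox c [0.4914 0.077 ] size [0.053  0.0456]
P top z 0.066 pct x [0.448 0.533] y [-0.0095  0.1176] ((0.4909120500087738, 0.052092768251895905), (0.08639467507600784, 0.13158796727657318), 0.6632117629051208)
A 414 z 0.1314 circ [0.4897 0.0736] rms 0.0011 bbox c [0.49   0.0743] size [0.0533 0.0514]
A top z 0.0666 pct x [0.4462 0.5321] y [-0.0406  0.1186] ((0.48999881744384766, 0.03834742680191994), (0.08759652078151703, 0.16283495724201202), 0.6344366073608398)
```

View pics/place2.png

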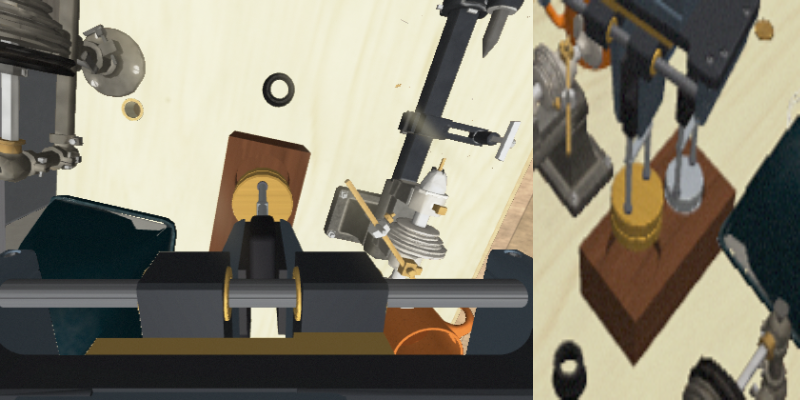

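The brass weight is held over the wide well, about 5 mm short in y. Correct that and descend.

move_arm([
  [-0.07,0.52,0,0,0,0],
  [0,0,-0.8,0,0,0],
  [0,0,-0.8,0,0,0],
  [0,0,-0.4,0,0,0],
  [0,0,0,0,0,0],
  [0,0,0,0,0,0],
  [0,0,0,0,0,0],
  [0,0,0,0,0,0],
])

```text
time_s: 18.45
tcp_pos: [0.4894, 0.081, 0.1976]
eef_rot: [0.627, 0.779, 0.0, 0.0]
force: [-0.2, -0.0, -5.7]
opening: 0.014
```

```bash
python3 look.py place3; python3 body.py place3 .49 .0785 .027 .111
```

```text
[0.48935255 0.08099037 0.19763559] [-0.2 -0.  -5.7] [-0.   -0.08 -0.01]
P 2170 z 0.1109 circ [0.491  0.0781] rms 0.0015 bbox c [0.491  0.0823] size [0.0532 0.0454]
P top z 0.0659 pct x [0.4479 0.5329] y [0.0056 0.1178] ((0.4905328154563904, 0.05978086590766907), (0.0861101746559143, 0.11664749681949615), 0.4736577570438385)
A 412 z 0.1115 circ [0.4891 0.0791] rms 0.001 bbox c [0.4889 0.0794] size [0.0518 0.0515]
A top z 0.0666 pct x [0.4465 0.5323] y [-0.0409  0.1186] ((0.4896222651004791, 0.038492705672979355), (0.08721957355737686, 0.16212642192840576), 0.691213071346283)
```

move_arm([
  [-0.03,-0.01,-0.5,0,0,0],
  [0,0,-0.4,0,0,0],
  [0,0,-0.4,0,0,0],
  [0,0,-0.4,0,0,0],
  [0,0,-0.3,0,0,0],
  [0,0,0,0,0,0],
  [0,0,0,0,0,0],
  [0,0,0,0,0,0],
])

```text
time_s: 19.35
tcp_pos: [0.489, 0.0809, 0.1776]
eef_rot: [0.627, 0.779, 0.0, 0.0]
force: [0.2, 0.3, -5.9]
opening: 0.0138
```

move_arm([
  [0,0,-0.3,0,0,0],
  [0,0,-0.3,0,0,0],
  [0,0,-0.2,0,0,0],
  [0,0,-0.1,0,0,0],
  [0,0,-0.1,0,0,0],
  [0,0,0,0,0,0],
  [0,0,0,0,0,0],
  [0,0,0,0,0,0],
])

```text
time_s: 20.15
tcp_pos: [0.4889, 0.0809, 0.1675]
eef_rot: [0.627, 0.779, 0.0, 0.0]
force: [-0.1, -0.0, -4.7]
opening: 0.014
```

move_arm([
  [0,0,-0.05,0,0,0],
  [0,0,-0.05,0,0,0],
  [0,0,-0.05,0,0,0],
  [0,0,0,0,0,0],
  [0,0,0,0,0,0],
  [0,0,0,0,0,0],
  [0,0,0,0,0,0],
  [0,0,0,0,0,0],
])

```text
time_s: 20.95
tcp_pos: [0.4891, 0.081, 0.1666]
eef_rot: [0.627, 0.779, 0.0, 0.0]
force: [-3.8, 1.3, 9.8]
opening: 0.0139
```

Contact on the floor. Release and rise.

move_arm([
  [0,0,0,0,0,0],
  [0,0,0,0,0,0],
  [0,0,0,0,0,0],
  [0,0,0,0,0,0],
  [0,0,1,0,0,0],
  [0,0,2,0,0,0],
  [0,0,3,0,0,0],
  [0,0,3,0,0,0],
], jaw=4)

```text
time_s: 21.75
tcp_pos: [0.4886, 0.0809, 0.2575]
eef_rot: [0.627, 0.779, -0.0, -0.0]
force: [-0.3, 0.3, -0.9]
opening: 0.04
```

move_arm([
  [0,0,2,0,0,0],
  [0,0,2,0,0,0],
  [0,0,0,0,0,0],
  [0,0,0,0,0,0],
  [0,0,0,0,0,0],
  [0,0,0,0,0,0],
  [0,0,0,0,0,0],
  [0,0,0,0,0,0],
])

```text
time_s: 22.55
tcp_pos: [0.4887, 0.0809, 0.2955]
eef_rot: [0.627, 0.779, -0.0, -0.0]
force: [0.3, -1.3, 0.5]
opening: 0.0401
```

```bash
python3 look.py fin; python3 body.py fin .49 .0785 .027 .08;python3 body.py fin .49 -.001 .021 .08|grep circ
python3 - <<'E'
from h import *
d=np.load("fin.npz");o=np.array
for y in(-.001,.0785):
  for P,p in((d["P"],d["p"]),(d["A"],d["a"])):
    m=(np.hypot(P[...,0]-.49,P[...,1]-y)<.034)&(abs(P[...,2]-.194)<.004)&(p.max(-1)<90)
    if m.sum()>8: print("grip",m.sum(),cv2.minAreaRect(P[m][:,:2].astype(np.float32)),np.median(P[m][:,2]))
a=d["a"][60:310,230:400,::-1]
cv2.imwrite("pics/fin2.png",np.hstack([cv2.resize(o(d["p"])[...,::-1],(480,360)),cv2.resize(a,(245,360))]))
E
```

```text
[0.48874999 0.08091117 0.29553665] [ 0.3 -1.3  0.5] [-0.   -0.07 -0.07]
P 1056 z 0.0798 circ [0.4908 0.0781] rms 0.0004 bbox c [0.4907 0.0787] size [0.0529 0.0527]
P top z 0.0659 pct x [0.4483 0.5334] y [-0.0402  0.1174] ((0.4909641742706299, 0.03769918158650398), (0.08628039807081223, 0.16037124395370483), 0.5574876666069031)
A 390 z 0.0806 circ [0.4891 0.0792] rms 0.0009 bbox c [0.4888 0.0792] size [0.0528 0.0533]
A top z 0.0667 pct x [0.4464 0.5322] y [-0.0407  0.1185] ((0.48972177505493164, 0.03843626752495766), (0.08751633018255234, 0.16171160340309143), 0.7509633898735046)
P 578 z 0.0799 circ [ 0.4914 -0.0012] rms 0.0006 bbox c [ 0.491  -0.0007] size [0.0411 0.0396]
A 207 z 0.0805 circ [ 0.4899 -0.0006] rms 0.0006 bbox c [ 0.4901 -0.0006] size [0.0409 0.0415]
grip 372 ((0.48930320143699646, 0.006607851013541222), (0.013265701942145824, 0.025429818779230118), 11.238688468933105) 0.193614908867971
grip 112 ((0.488097220659256, 0.00041640736162662506), (0.011732760816812515, 0.03925613313913345), 12.417972564697266) 0.19446677299020704
grip 718 ((0.4901317358016968, 0.07889094948768616), (0.013338628225028515, 0.04069240018725395), 12.59571647644043) 0.1936592229426739
grip 126 ((0.4880152940750122, 0.08043447881937027), (0.011950315907597542, 0.039968255907297134), 13.074441909790039) 0.19456801319927874
```

View pics/fin2.png

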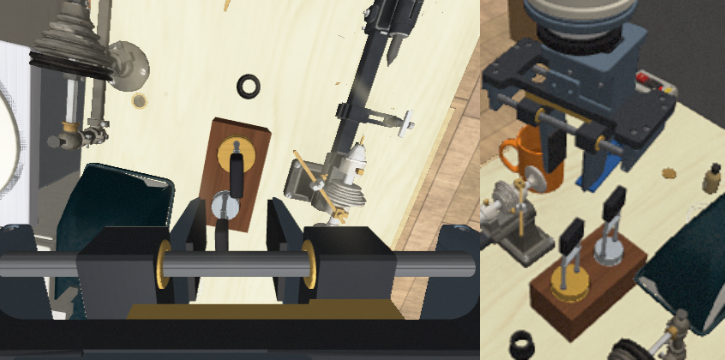

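Both weights stand upright in their wells, brass at (236,155) and steel at (224,206), with body tops 80 mm up as expected. The gripper is clear, so I hand in.

```bash
python3 -c "
from station import *
print(hand_in())"
```

```text
the job is handed in; nothing more can be done
None
```

I took both weights off their hooks, pushing each keeper back with the weight's own pin, and set each down in its own well. I released them and handed the job in at about 22.7 s.

- **Weights:** In both cameras the body tops read about 80 mm and the grip tops about 194 mm, which puts both weights on the well floor. Both bodies measured within about 1 mm of their well centres. Before release, the wrist force showed each one standing firmly on the floor.
- **Keepers:** Each push met about 4 N of resistance. The left keeper was seen shut after its weight came off. I did not check the right keeper in a picture after its weight came off.
- **Bystanders:** The mug and loupe looked undisturbed in the last views, though I did not measure them. The last view doesn't show the blower or the dish clearly. The arm never went near the blower. It passed the dish well above bench height.
- **Disagreement:** The wrist and scene cameras differed by 1 to 2 mm, which matches the stated calibration. I therefore judged each weight's position against its well within the same camera.

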